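Stack the empty cell bin on the loaded one, turned half a turn

ROBOT

A 6-joint arm with a two-finger parallel gripper is mounted at the origin on the work surface. World frame = base frame: x ahead of the robot, y to its left, z up, the work surface at z = 0. Lengths are in m, angles in rad, forces in N, time in s.
With the tool pointing down it reaches from about 0.275 to 0.75 m from the base axis. Payload 10.2 kg.
Tool frame: the origin (TCP) lies on the centre line of the jaws, within the pads' length; the fingertips stand 8 mm ahead of it and the grasp point (between the pads) lies 11 mm behind it; z points along the fingers, x is the direction in which the jaws open and shut, and the axes are right-handed (so a half turn about z gives the same grasp; the last joint's range is limited). The gripper opens to 88 mm and grips with 3 to 60 N. Pads are 18 mm wide; open, the fingers measure 123 mm over their backs; the gripper's body (75 mm by 187 mm) begins 45 mm behind the grasp point.
Start: joints at [0.911, 0.313, 1.498, -0, 1.331, -0.223], TCP at [0.222, 0.476, 0.247] pointing down, gripper open.
Joint ranges: [-2.94, 2.94], [-0.97, 2.17], [0.19, 2.56], [-1.23, 4.37], [0.02, 3.11], [-2.88, 2.88]. Speed limits (rad/s): [2.39, 2.39, 3.01, 3.14, 3.14, 3.14].

INTERFACE

Orientations are given as a unit quaternion [x, y, z, w].
In Python, from station import status, read_camera, camera_model, order gives the robot as it stands.
- The arm moves only by the shell command python3 -m creep 'ROWS' [OPENING]. ROWS is JSON, a list of rows, each an object with "dp": the shift along the tool's x, y, z in mm, a list of three; "angular": the turn, a rotation vector about the tool's x, y, z in degrees, a list of three. In form: [{"dp": [dx, dy, dz], "angular": [rx, ry, rz]}, ...]. A call has 1 to 8 rows; each row shifts and turns the commanded pose from where the row before left it, along the tool's axes as they then stand; what a row does not reach is not made up. A row lasts 1/8 s, in which the tool goes at most 62.5 mm and 10.7 degrees, less where a joint would pass 70% of its speed; a pose out of reach is approached as far as the arm can. A call is refused whole if a number of a shift passes 62.5 or a number of a turn 10.7, either way. A call with a gripper value outside its range is refused whole. OPENING is the opening, from 0 (shut) to 1 (fully open), set as the call begins (- or left out, the last holds). The fingers move at their own pace and stop on an object; the grip force is fixed at half the most. Time passes only in rows, so rows that do not move let the fingers close. It gives the time, the measured TCP pose, the force and the opening at its end, in the units of the state.
- status.sense(): the state, without advancing time (a new reading comes with each control period).
- read_camera(name): name is "side" or "top"; returns the picture (480x640x3 uint8, blue, green, red); there is no depth.
- camera_model(name): a dict with "fovy" (degrees; the focal length in pixels is half the picture's height over the tangent of half this angle, whatever the lens; pixels are square), "cx", "cy" (the principal point, pixels), "camera_from_world" (4x4, takes a point from world to camera coordinates). Camera axes: x right, y down, z forward; pixel columns grow to the right and rows downward; lengths in m; the calibration is good to about 2 mm. A picture is of the moment at which its call begins. camera_model takes no time and is no camera call.
- order.job_done(): hands the job in, once; it reports no verdict.
The state is a dict: "time_s": time; "joints": joint angles; "qvel": joint speeds; "tau": joint torques, N m; "eef_pos": TCP position; "orientation": TCP orientation; "contact_force": force on the tool from outside, world axes, zero at the start; "torque": the same for the moment, N m; "finger_gap": opening from 0.0 (shut) to 1.0 (fully open).
Only numpy, scipy, OpenCV 4.12 (cv2) and the standard library are available. Lean on these libraries where they do the work, as an engineer would, in place of code of your own. Each camera call takes 0.05 s, during which the arm holds its last target. There are 200 camera calls.

TASK

Stack the empty yellow bin on the bin that holds the battery packs, turned half a turn so that it rides on the ledges and clear of the packs: tip its toe down, tuck it under the lip at the loaded bin's orange-marked end, then lower the other end until the bin sits level and fully home, and let go. Set it in gently, without dropping or forcing it; do not shove the loaded bin about, and leave the other things on the bench alone.

Things in the scene. Friction and masses are not known exactly. Their poses are not given: they have to be found in the camera images.
- loaded_bin: Yellow stack-nest bin holding two blue packs; loose, about 0.85 kg in all. Origin: centre of its underside; z up; x along the bin to its orange-marked end. Underside 180 x 112 mm, 3 mm walls leaning out 6 deg, rim 199 x 131 mm outside, 64 mm high. Pack tops at 41 mm, divider top at 44 mm. A bin put on the same way round sinks past the ledges on to the packs; turned half a turn it rides on the ledges.
- seat (a point): Point 50 mm above the loaded bin's origin, axes as that bin's, level with the tops of its ledges (8 mm wide, inside the long walls, 50 to 58 mm from the middle plane, x -36 to -8 and 40 to 72 mm). At this height the inside is 184 mm long and 116 mm wide, at the rim 187 x 119 mm. The empty bin's origin lies here when fully home, its x axis opposite, with 2 mm of play each way.
- lip (a point): Lower inner edge, at the middle, of the overhanging lip at the loaded bin's orange end: 83.5 mm along x from the bin's origin, 58 mm above its underside; axes as the bin's. Lip 62 mm wide, 4 mm thick, overhang 8.5 mm. 8 mm below it lies an end ledge (x 79 mm to the end wall at 92 mm); between them is the pocket for the toe. A bin lowered level lands on the lip and does not go home.
- empty_bin: Empty bin of the same pattern and size, 0.22 to 0.36 kg, loose on the bench. Origin: centre of its underside; z up; x towards its own orange-marked end (its toe is at the other end).
- empty_grip (a point): Middle of the empty bin's carrying wall, over its origin, 32 mm above its underside; axes as the bin's. This wall runs across the bin (along y), 105 mm long, with a straight-sided grip band 12 mm thick from 20 to 44 mm above the underside; lower down it is hollow and widens to 27 mm. The floor is 3.5 mm thick. 60 mm of free compartment at each side (along x).
- empty_toe (a point): Edge of the empty bin's toe: middle of its underside's edge at the end away from the orange mark (x = -90 mm, z = 0). The toe is 3.5 mm thick and stands out 14 mm under a recess 68 mm wide. Tilted toe-down 8 to 15 deg it passes under the lip with the other end over the rim; the end wall then meets the loaded bin's rim about 3 mm before the toe is right in, and it goes in fully as the bin is laid level.
- pack_a: Blue battery pack of six cells, 56 x 65 x 37.5 mm, 0.25 to 0.34 kg, in the loaded bin's compartment at the orange end. Origin: centre of its underside; z up.
- pack_b: The same, 0.28 kg, in the other compartment.
- cell: Single blue cell standing upright, 18.4 mm diameter, 65 mm high; a bystander. Origin: centre of its underside.
- tape: Roll of amber tape lying flat, 64 mm diameter, 19 mm high; a bystander. Origin: centre of its underside.
- hex_keys: Hex keys in an orange holder, about 55 x 105 mm, 12 mm high; a bystander. Origin: centre of its underside.
- cutters: Side cutters with blue handles, 140 x 60 mm, 14 mm high; a bystander. Origin: centre of its underside.
- tab_jar: Clear jar with a black cap, 52 mm diameter, 62 mm high; a bystander. Origin: centre of its underside.
- multimeter: Orange and black multimeter, 150 x 74 x 46 mm; a bystander. Origin: centre of its underside.
- calipers: Digital calipers, 210 x 62 mm, 13 mm high; a bystander. Origin: centre of its underside.
Mind the look-alikes: they are no part of the job. What is shaped like the loaded_bin but brown or red is not meant.

How it is judged:
By the outcome, as a careful person would: the job done as asked, in the order asked, and still so for the second after the job is handed in, with the robot touching nothing.
It also fails if it takes over 72 s, if anything falls off the work surface, if the arm or the gripper's body presses on something with over 40 N, if the wrist force passes 120 N, or if a joint passes its speed limit or range.

## Working session

There is one attempt and no reset: what is moved stays moved. The work goes in short steps, Python scripts to look and compute and a shell command to move; the robot and the scene stay as the last step left them, time stands still between calls to the robot, and variables do not carry over. Pictures are saved under pics/ and viewed, about 8 in all and at most 12, crops included, and the job is handed in when it is done.

```bash
mkdir -p pics; ls; python3 - <<'E'
from station import status, read_camera, camera_model
import cv2
print(status.sense())
for n in("top","side"):
    m=camera_model(n); print(n,m)
    cv2.imwrite(f"pics/{n}0.png",read_camera(n))
E
```

```text
pics
{'time_s': 0.0, 'joints': array([ 9.10600562e-01,  3.13444146e-01,  1.49841390e+00,  5.15686001e-05,
        1.33097477e+00, -2.23401715e-01]), 'qvel': array([ 5.99079410e-05,  2.38518836e-03,  1.33424168e-04, -2.09326289e-04,
       -6.95322166e-04, -7.91000203e-05]), 'tau': array([-5.92067900e-04, -4.02212977e+01, -2.52266783e+01,  6.93698181e-02,
        3.53550108e-02, -1.64831422e-04]), 'eef_pos': array([0.22195609, 0.47552995, 0.24617278]), 'orientation': array([ 8.43518604e-01,  5.37099599e-01, -5.92274166e-04,  1.85313670e-04]), 'contact_force': array([-0.20195545, -0.45654073, -0.4805131 ]), 'torque': array([ 0.03105223, -0.05044995,  0.04258456]), 'finger_gap': 1.000408142886426}
top {'fovy': 52.924981008296044, 'cx': 322.3721091459383, 'cy': 237.9282391960541, 'camera_from_world': array([[ 0.01753   , -0.99979813, -0.00981807, -0.00859568],
       [-0.99680708, -0.01671081, -0.07807936,  0.50923021],
       [ 0.07789953,  0.01115545, -0.9968988 ,  1.22654941],
       [ 0.        ,  0.        ,  0.        ,  1.        ]])}
side {'fovy': 46.73378821223811, 'cx': 314.0761744191359, 'cy': 234.9026891941588, 'camera_from_world': array([[ 0.91124077, -0.41151271, -0.01724959, -0.4741587 ],
       [-0.26252473, -0.54803603, -0.7941897 ,  0.18230764],
       [ 0.31736576,  0.72822647, -0.60742504,  1.14481072],
       [ 0.        ,  0.        ,  0.        ,  1.        ]])}
```

View pics/top0.png

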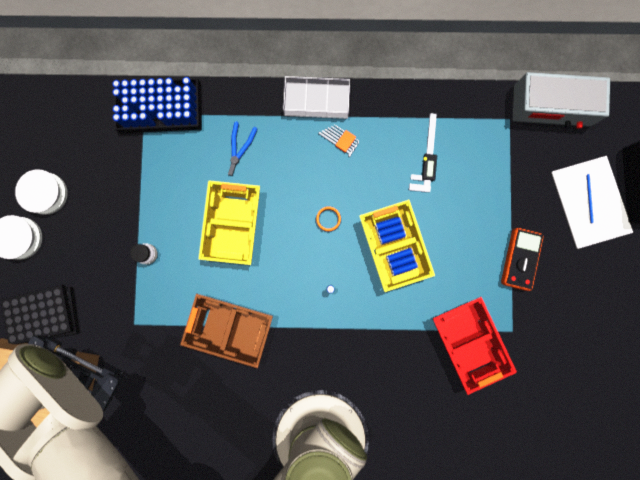

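View pics/side0.png

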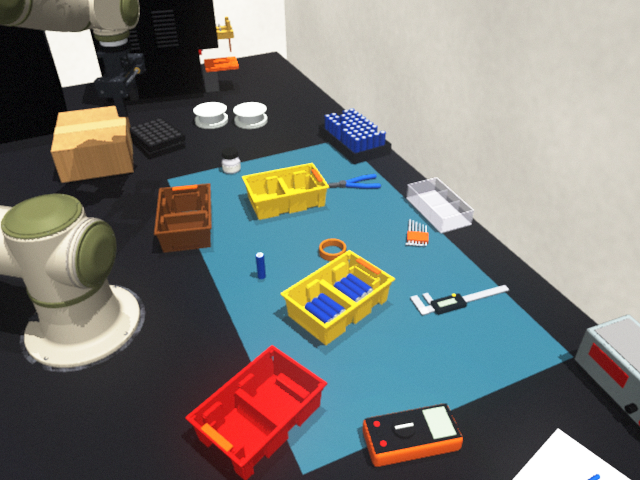

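Candidates in the top view are the yellow bin with no packs (230,223), the yellow bin with blue packs (397,246), the brown bin (227,330) and the red bin (474,345). By the description, the empty bin is at (230,223) and the loaded bin at (397,246). I'll check both in one close crop.

```bash
python3 - <<'E'
import cv2,numpy as np
t=cv2.imread("pics/top0.png");s=cv2.imread("pics/side0.png")
def c(i,x,y,w=100,h=100,k=4):
    return cv2.resize(i[y:y+h,x:x+w],None,fx=k,fy=k,interpolation=cv2.INTER_CUBIC)
a=np.hstack([c(t,180,173,100,75*4//3),c(t,347,196)])
b=np.hstack([c(s,236,140,100,100),c(s,278,240,120,100)[:, :]])
b=np.hstack([cv2.resize(c(s,236,140,100,100),(400,400)),cv2.resize(c(s,278,235,120,120),(400,400))])
cv2.imwrite("pics/crop1.png",a[:, :]); cv2.imwrite("pics/crop2.png",b)
E
```

```text
(no output)
```

View pics/crop1.png

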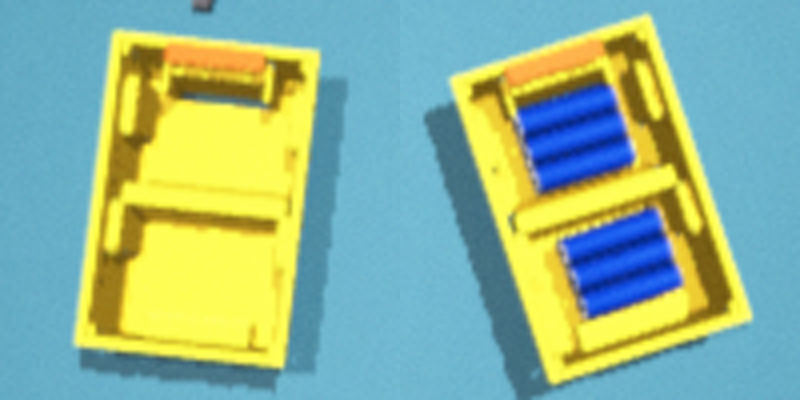

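View pics/crop2.png

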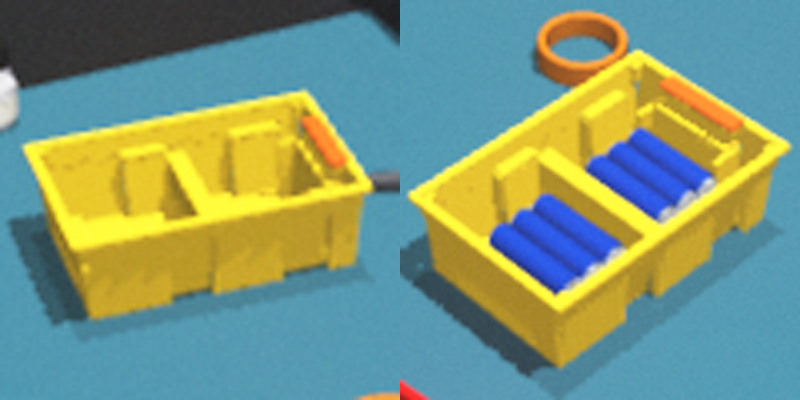

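The crops confirm the choice. The left bin is empty with its orange mark at the top of the image, and the right one holds two blue packs with its orange mark also at the top. Next I'll measure the rims from both views.

```bash
cat > h.py <<'E'
import cv2,numpy as np
from station import status, read_camera, camera_model
M={n:camera_model(n) for n in("top","side")}
def K(n):
    m=M[n];f=240/np.tan(np.radians(m["fovy"]/2));return np.array([[f,0,m["cx"]],[0,f,m["cy"]],[0,0,1]])
def P(n): return K(n)@M[n]["camera_from_world"][:3]
def plane(n,uv,z):
    R=M[n]["camera_from_world"][:3,:3];t=M[n]["camera_from_world"][:3,3];C=-R.T@t
    d=(np.c_[uv,np.ones(len(uv))]@np.linalg.inv(K(n)).T)@R
    return C+d*((z-C[2])/d[:,2])[:,None]
def proj(n,p):
    q=np.c_[p,np.ones(len(p))]@P(n).T;return q[:,:2]/q[:,2:]
def tri(a,b):
    q=cv2.triangulatePoints(P("top"),P("side"),np.float64(a).T,np.float64(b).T);return (q[:3]/q[3]).T
def mask(im,box,hi=36):
    h=cv2.cvtColor(im,cv2.COLOR_BGR2HSV);m=cv2.inRange(h,(8,110,60),(hi,255,255))
    k=np.zeros_like(m);x,y,w,g=box;k[y:y+g,x:x+w]=m[y:y+g,x:x+w];return k
def hull(m):
    c,_=cv2.findContours(m,cv2.RETR_EXTERNAL,cv2.CHAIN_APPROX_NONE);return max(c,key=cv2.contourArea)
def lines(c,seed):
    """refine polygon corners by fitting lines to contour points near each seed edge"""
    c=c[:,0,:].astype(float);seed=np.float64(seed);L=[]
    for a,b in zip(seed,np.roll(seed,-1,0)):
        d=b-a;l=np.linalg.norm(d);d/=l;s=(c-a)@d;n=(c-a)@[-d[1],d[0]]
        p=c[(abs(n)<2.5)&(s>.1*l)&(s<.9*l)]
        v=cv2.fitLine(p.astype(np.float32),cv2.DIST_HUBER,0,.01,.01).ravel()
        # contour pixels lie 0.5 px inside the edge
        o=seed.mean(0)-v[2:];nn=np.array([-v[1],v[0]]);nn*=-np.sign(nn@o)
        L.append(np.r_[nn,-(nn@v[2:])-.5])
    out=[]
    for i in range(len(seed)):
        x=np.cross(L[i-1],L[i]);out.append(x[:2]/x[2])
    return np.array(out)
E
python3 - <<'E'
from h import *
t=cv2.imread("pics/top0.png");s=cv2.imread("pics/side0.png")
# order: orange-left, orange-right, rear-right, rear-left in the top view
S={"empty":[(208,180.5),(260,185.5),(251,265),(199.5,259.5)],"loaded":[(359.5,215.2),(409.7,199.5),(434.7,276),(384.7,292)]}
side={"empty":[(236+305/4,140+92/4),(236+371/4,140+183/4),(236+75/4,140+247/4),(236+24/4,140+147/4)],
"loaded":[(278+640*.3,235+52*.3),(278+790*.3,235+148*.3),(278+562*.3,235+302*.3),(278+410*.3,235+195*.3)]}
for n in S:
    b=(190,170,80,105) if n=="empty" else (350,190,95,110)
    a=lines(hull(mask(t,b)),S[n]);print(n,a.round(1).tolist())
    X=tri(a,side[n]);print((X*1e3).round(1).tolist())
    z=.064;p=plane("top",a,z);print("plane64",(p*1e3).round(1)[:,:2].tolist(),"edges",(np.linalg.norm(p-np.roll(p,-1,0),axis=1)*1e3).round(1))
    c=p.mean(0);ax=(p[0]+p[1]-p[2]-p[3]);c2=X.mean(0);ax2=X[0]+X[1]-X[2]-X[3]
    q=plane("side",side[n],z);ax3=q[0]+q[1]-q[2]-q[3]
    for cc,aa in((c,ax),(c2,ax2),(q.mean(0),ax3)):print((cc*1e3).round(1),np.degrees(np.arctan2(aa[1],aa[0])).round(2))
E
```

```text
empty [[208.0, 180.60000610351562], [259.70001220703125, 185.60000610351562], [250.5, 264.79998779296875], [198.39999389648438, 259.0]]
[[646.8, 290.7, 63.3], [634.6, 159.0, 68.3], [438.2, 176.2, 66.1], [449.4, 307.4, 63.0]]
plane64 [[646.0, 290.8], [635.3, 159.7], [435.8, 177.2], [447.9, 307.5]] edges [131.6 200.2 130.9 198.7]
[541.3 233.8  64. ] -4.94
[542.2 233.3  65.2] -4.91
[543.8 234.7  64. ] -4.24
loaded [[358.70001220703125, 215.60000610351562], [409.0, 199.5], [434.3999938964844, 275.3999938964844], [384.1000061035156, 292.0]]
[[693.0, -178.8, 82.9], [723.9, -299.6, 77.0], [528.0, -350.7, 90.6], [495.7, -232.3, 91.8]]
plane64 [[563.4, -90.2], [606.1, -215.6], [417.5, -278.8], [374.5, -155.1]] edges [132.5 199.  131.  199.8]
[ 490.4 -184.9   64. ] 18.75
[ 610.1 -265.4   85.6] 14.9
[ 712.2 -288.7   64. ] 13.7
```

```bash
python3 - <<'E'
from h import *
a=np.array([(358.7,215.6),(409,199.5),(434.4,275.4),(384.1,292)])
b=[(278+240*.3,235+52*.3),(278+390*.3,235+148*.3),(278+162*.3,235+302*.3),(278+10*.3,235+195*.3)]
X=tri(a,b);print((X*1e3).round(1).tolist())
q=plane("side",b,.064)
for p in(X,q):
    x=p[0]+p[1]-p[2]-p[3];print((p.mean(0)*1e3).round(1),np.degrees(np.arctan2(x[1],x[0])).round(2))
# reprojection check of heights: carrying wall top of empty bin, ends (left,right) top view / side view
w=tri([(180+122/4,173+188/4),(180+288/4,173+208/4)],[(236+172/4,140+150/4),(236+203/4,140+207/4)]);print("wall",(w*1e3).round(1).tolist())
s=status.sense();print(s["eef_pos"],s["orientation"])
E
```

```text
[[565.4, -91.1, 61.8], [606.4, -215.9, 62.9], [419.7, -278.4, 70.4], [376.7, -155.7, 64.6]]
[ 492.1 -185.3   64.9] 18.71
[ 493.5 -184.9   64. ] 17.77
wall [[547.2, 285.3, 46.8], [530.1, 176.9, 69.7]]
[0.22196872 0.47553855 0.2462237 ] [ 8.43514088e-01  5.37106744e-01 -5.45017248e-04  1.81181165e-04]
```

```bash
cat >> h.py <<'E'
from scipy.spatial.transform import Rotation as Ro
def togo(p,yaw,tilt=0):
    """tilt>0: tool turned about its own y (deg). Prints shift in tool axes (mm) and rotvec (deg) still to go."""
    s=status.sense();R=Ro.from_quat(s["orientation"])
    T=Ro.from_euler("z",yaw,degrees=True)*Ro.from_euler("x",180,degrees=True)*Ro.from_euler("y",tilt,degrees=True)
    print("t",round(s["time_s"],2),"pos",(s["eef_pos"]*1e3).round(1),"yaw",np.degrees(np.arctan2(*R.as_matrix()[1::-1,0])).round(2),"gap",round(s["finger_gap"],3),"F",s["contact_force"].round(1),"q",s["joints"].round(2))
    print("dp",(R.inv().apply(np.array(p)/1e3-s["eef_pos"])*1e3).round(1),"ang",np.degrees((R.inv()*T).as_rotvec()).round(2))
E
python3 -m creep '[{"dp":[0,0,0],"angular":[0,0,10]},{"dp":[0,0,0],"angular":[0,0,10]},{"dp":[0,0,0],"angular":[0,0,10]},{"dp":[0,0,0],"angular":[0,0,10]},{"dp":[0,0,0],"angular":[0,0,10]},{"dp":[0,0,0],"angular":[0,0,10]},{"dp":[0,0,0],"angular":[0,0,9.9]},{"dp":[0,0,0],"angular":[0,0,0]}]' 0.65
python3 -c "
from h import *
togo([542,234,110],-4.9)"
```

```text
time_s: 1.1
eef_pos: [0.222, 0.4756, 0.2464]
orientation: [0.999, -0.042, -0.0, 0.0]
contact_force: [0.4, -0.3, -0.4]
finger_gap: 0.648
t 1.1 pos [222.  475.6 246.4] yaw -4.84 gap 0.648 F [ 0.4 -0.3 -0.4] q [0.91 0.31 1.5  0.   1.33 1.  ]
dp [339.3 213.7 136.4] ang [0.03 0.02 0.06]
```

```bash
python3 -m creep '[{"dp":[35,22,8],"angular":[0,0,0]},{"dp":[40,25,16],"angular":[0,0,0]},{"dp":[40,25,16],"angular":[0,0,0]},{"dp":[40,25,16],"angular":[0,0,0]},{"dp":[40,25,16],"angular":[0,0,0]},{"dp":[40,25,16],"angular":[0,0,0]},{"dp":[40,25,16],"angular":[0,0,0]},{"dp":[40,25,16],"angular":[0,0,0]}]'
python3 -m creep '[{"dp":[20,14,10],"angular":[0,0,0]},{"dp":[4,3,6],"angular":[0,0,0]},{"dp":[0,0,0],"angular":[0,0,0]},{"dp":[0,0,0],"angular":[0,0,0]}]'
python3 -c "
from h import *
togo([542,234,29],-4.9)
cv2.imwrite('pics/t1.png',np.hstack([cv2.resize(read_camera('top')[160:280,170:290],(400,400)),cv2.resize(read_camera('side')[90:240,220:370],(400,400))]))"
```

```text
time_s: 2.1
eef_pos: [0.5201, 0.2513, 0.1261]
orientation: [0.999, -0.041, -0.0, 0.0]
contact_force: [0.0, -0.8, -0.5]
finger_gap: 0.652
time_s: 2.6
eef_pos: [0.5408, 0.2345, 0.1114]
orientation: [0.999, -0.042, 0.0, -0.0]
contact_force: [0.3, 0.5, 0.2]
finger_gap: 0.653
t 2.6 pos [540.8 234.5 111.4] yaw -4.82 gap 0.653 F [0.3 0.5 0.2] q [0.21 0.58 1.46 0.   1.1  0.29]
dp [ 1.2  0.4 82.4] ang [-0.02 -0.03  0.08]
```

View pics/t1.png

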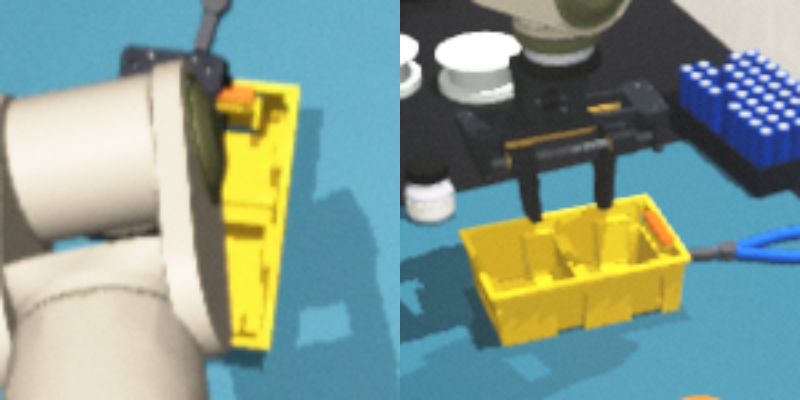

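The open fingers (side crop, tips near x=530 and x=605) straddle the carrying wall. Descending to grip.

```bash
python3 -m creep '[{"dp":[1,0,20],"angular":[0,0,0]},{"dp":[0,0,20],"angular":[0,0,0]},{"dp":[0,0,18],"angular":[0,0,0]},{"dp":[0,0,12],"angular":[0,0,0]},{"dp":[0,0,8],"angular":[0,0,0]},{"dp":[0,0,4],"angular":[0,0,0]},{"dp":[0,0,0],"angular":[0,0,0]},{"dp":[0,0,0],"angular":[0,0,0]}]'
python3 -m creep '[{"dp":[0,0,0],"angular":[0,0,0]},{"dp":[0,0,0],"angular":[0,0,0]},{"dp":[0,0,0],"angular":[0,0,0]},{"dp":[0,0,0],"angular":[0,0,0]},{"dp":[0,0,0],"angular":[0,0,0]},{"dp":[0,0,0],"angular":[0,0,0]},{"dp":[0,0,0],"angular":[0,0,0]}]' 0
python3 -c "
from h import *
togo([542,234,150],-4.9)"
```

```text
time_s: 3.7
eef_pos: [0.5427, 0.2333, 0.0291]
orientation: [0.999, -0.043, 0.0, -0.0]
contact_force: [-0.7, -0.4, 0.5]
finger_gap: 0.648
time_s: 4.58
eef_pos: [0.5426, 0.2333, 0.0288]
orientation: [0.999, -0.043, 0.0, -0.0]
contact_force: [0.7, -0.1, -0.4]
finger_gap: 0.133
t 4.58 pos [542.6 233.3  28.8] yaw -4.93 gap 0.133 F [ 0.7 -0.1 -0.4] q [0.21 0.7  1.51 0.   0.93 0.29]
dp [  -0.6   -0.7 -121.2] ang [-0.01 -0.02 -0.03]
```

```bash
python3 -m creep '[{"dp":[0,0,-5],"angular":[0,0,0]},{"dp":[0,0,-12],"angular":[0,0,0]},{"dp":[0,0,-20],"angular":[0,0,0]},{"dp":[0,0,-25],"angular":[0,0,0]},{"dp":[0,0,-25],"angular":[0,0,0]},{"dp":[0,0,-25],"angular":[0,0,0]},{"dp":[0,0,-18],"angular":[0,0,0]},{"dp":[0,0,0],"angular":[0,0,0]}]'
python3 -m creep '[{"dp":[0,0,0],"angular":[0,0,9]},{"dp":[0,0,0],"angular":[0,0,9.8]},{"dp":[0,0,0],"angular":[0,0,9.8]},{"dp":[0,0,0],"angular":[0,0,9.8]},{"dp":[0,0,0],"angular":[0,0,9.8]},{"dp":[0,0,0],"angular":[0,0,9.8]},{"dp":[0,0,0],"angular":[0,0,9.8]},{"dp":[0,0,0],"angular":[0,0,9.8]}]'
python3 -m creep '[{"dp":[0,0,0],"angular":[0,0,9.8]},{"dp":[0,0,0],"angular":[0,0,9.8]},{"dp":[0,0,0],"angular":[0,0,9.8]},{"dp":[0,0,0],"angular":[0,0,9.8]},{"dp":[0,0,0],"angular":[0,0,9.8]},{"dp":[0,0,0],"angular":[0,0,9.8]},{"dp":[0,0,0],"angular":[0,0,9.8]},{"dp":[0,0,0],"angular":[0,0,0]}]'
python3 -c "
from h import *
togo([491,-185,165],-161.25)"
```

```text
time_s: 5.58
eef_pos: [0.5429, 0.2335, 0.1604]
orientation: [0.999, -0.043, 0.001, -0.0]
contact_force: [0.5, 0.2, -3.5]
finger_gap: 0.132
time_s: 6.58
eef_pos: [0.542, 0.2332, 0.1578]
orientation: [0.75, -0.662, -0.001, 0.001]
contact_force: [-0.6, -0.2, -2.6]
finger_gap: 0.134
time_s: 7.58
eef_pos: [0.5421, 0.2332, 0.158]
orientation: [-0.25, 0.968, 0.0, -0.001]
contact_force: [0.5, -0.1, -1.4]
finger_gap: 0.136
t 7.58 pos [542.1 233.2 158. ] yaw -151.04 gap 0.136 F [ 0.5 -0.1 -1.4] q [0.21 0.53 1.41 0.   1.2  2.84]
dp [ 247.2 -341.2   -6.9] ang [ 0.02 -0.08 10.21]
```

```bash
python3 -m creep '[{"dp":[15,-20,0],"angular":[0,0,0]},{"dp":[26,-36,-1],"angular":[0,0,0]},{"dp":[26,-36,-1],"angular":[0,0,0]},{"dp":[26,-36,-1],"angular":[0,0,0]},{"dp":[26,-36,-1],"angular":[0,0,0]},{"dp":[26,-36,-1],"angular":[0,0,0]},{"dp":[26,-36,-1],"angular":[0,0,0]},{"dp":[26,-36,-1],"angular":[0,0,0]}]'
python3 -m creep '[{"dp":[26,-36,0],"angular":[0,0,0]},{"dp":[17,-23,0],"angular":[0,0,0]},{"dp":[7,-10,0],"angular":[0,0,0]},{"dp":[0,0,0],"angular":[0,0,5.1]},{"dp":[0,0,0],"angular":[0,0,5.1]},{"dp":[0,0,0],"angular":[0,0,0]},{"dp":[0,0,0],"angular":[0,0,0]},{"dp":[0,0,0],"angular":[0,0,0]}]'
python3 -c "
from h import *
togo([491,-185,165],-161.25)
t=read_camera('top');s=read_camera('side');cv2.imwrite('pics/T2.png',t);cv2.imwrite('pics/S2.png',s)
cv2.imwrite('pics/t2.png',np.hstack([cv2.resize(t[170:310,330:470],(400,400)),cv2.resize(s[150:350,260:460],(400,400))]))"
```

```text
time_s: 8.57
eef_pos: [0.5008, -0.1014, 0.1655]
orientation: [-0.251, 0.968, 0.0, -0.0]
contact_force: [0.7, -0.6, -1.7]
finger_gap: 0.134
time_s: 9.57
eef_pos: [0.4909, -0.1844, 0.1657]
orientation: [-0.163, 0.987, 0.0, -0.0]
contact_force: [-0.2, -0.1, -2.2]
finger_gap: 0.135
t 9.57 pos [ 490.9 -184.4  165.7] yaw -161.23 gap 0.135 F [-0.2 -0.1 -2.2] q [-0.58  0.39  1.61  0.    1.14  2.23]
dp [ 0.1 -0.7  0.7] ang [ 0.01 -0.01  0.02]
```

View pics/t2.png

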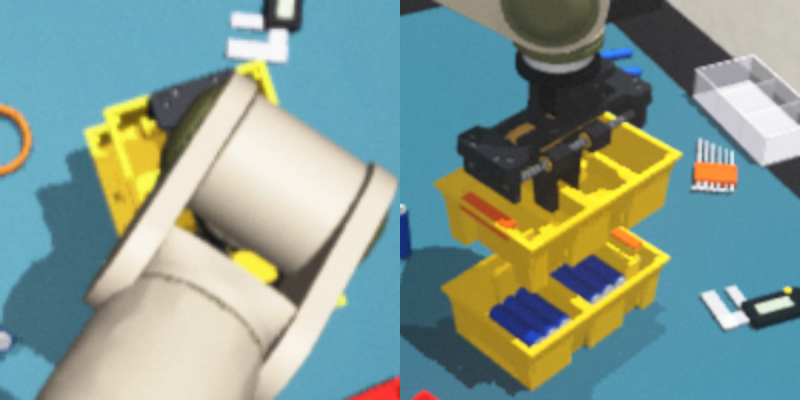

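The side crop shows the empty bin over the loaded one, turned half a turn: its orange mark is at (490,210) at the near-left, the loaded bin's orange is at (627,237), and the toe points to the loaded bin's orange end. Next I'll check the bin's lateral offset in the jaws from its visible rim corners.

```bash
python3 - <<'E'
from h import *
s=cv2.imread("pics/S2.png");t=cv2.imread("pics/T2.png")
def corners(c,yaw,z):
    e=np.radians(yaw);x=np.array([np.cos(e),np.sin(e)]);y=np.array([-x[1],x[0]])
    return np.array([np.r_[np.array(c)+a*99.5*x+b*65.5*y,z]/1e3 for a,b in((1,1),(1,-1),(-1,-1),(-1,1))])
H=corners((491,-184.5),-161.25,165.7-28.8+64);L=corners((491,-185),18.75,64)
for n,im in(("side",s),("top",t)):
    out=cv2.resize(im,None,fx=4,fy=4,interpolation=cv2.INTER_CUBIC)
    for X,col in((H,(0,255,0)),(L,(255,0,255))):
        p=proj(n,X);print(n,p.round(1).tolist())
        for q in p: cv2.drawMarker(out,tuple(int(v) for v in (q*4+1.5).round()),col,cv2.MARKER_CROSS,12,1)
        cv2.polylines(out,[np.int32((p*4+1.5).round())],True,col,1)
    if n=="side": A=out[4*210:4*350,4*270:4*410]
    else: B=out[4*180:4*300,4*340:4*460]
cv2.imwrite("pics/t3.png",np.hstack([A,B[:, :240]])[:560])if 0 else cv2.imwrite("pics/t3.png",A)
E
```

```text
side [[324.4, 273.2], [275.4, 239.6], [350.1, 197.9], [399.6, 225.0]]
side [[348.8, 250.1], [394.7, 278.8], [325.0, 328.6], [279.6, 293.7]]
top [[448.1, 275.2], [391.2, 293.6], [362.9, 207.6], [419.0, 189.7]]
top [[359.0, 215.3], [408.8, 199.4], [434.4, 275.3], [384.1, 291.5]]
```

View pics/t3.png

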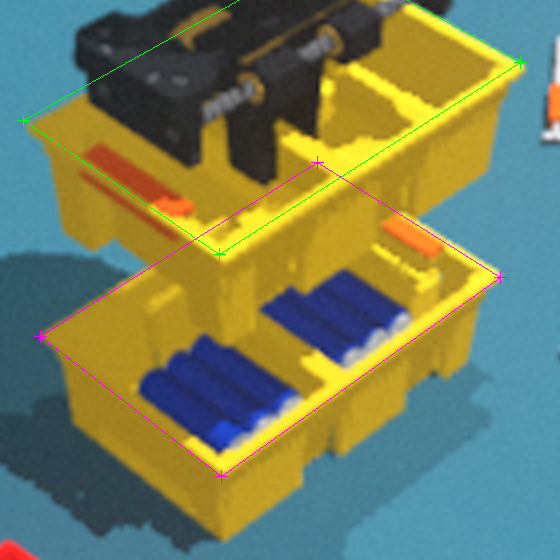

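```bash
python3 - <<'E'
from h import *
t=cv2.imread("pics/T2.png")
out=cv2.resize(t[180:300,345:465],None,fx=5,fy=5,interpolation=cv2.INTER_CUBIC)
for p,col in(([[448.1,275.2],[391.2,293.6],[362.9,207.6],[419.0,189.7]],(0,255,0)),([[359.0,215.3],[408.8,199.4],[434.4,275.3],[384.1,291.5]],(255,0,255))):
    cv2.polylines(out,[np.int32(((np.array(p)-[345,180])*5+2).round())],True,col,1)
cv2.imwrite("pics/t4.png",out)
E
```

```text
(no output)
```

View pics/t4.png

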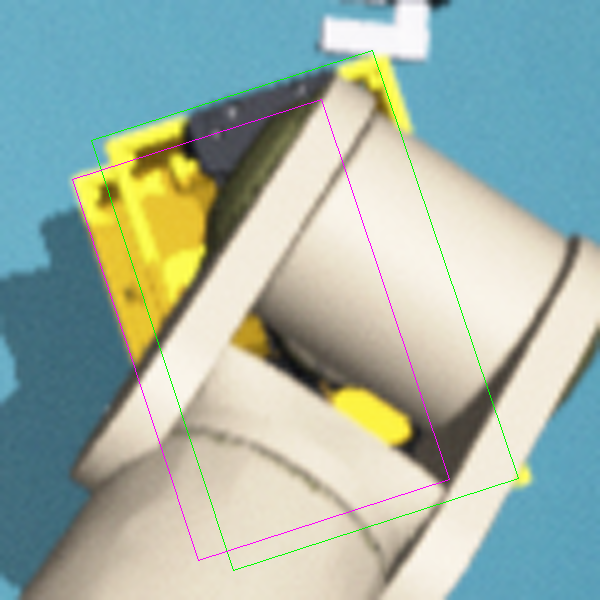

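```bash
python3 - <<'E'
from h import *
t=cv2.imread("pics/T2.png");s=cv2.imread("pics/S2.png")
m=mask(t,(345,180,100,60));c=hull(m)
def fit(m,a,b,side,w=3):
    """line through mask boundary points near segment a-b (px); returns homogeneous line"""
    cs,_=cv2.findContours(m,cv2.RETR_EXTERNAL,cv2.CHAIN_APPROX_NONE)
    c=np.vstack([x[:,0] for x in cs]).astype(float);a=np.float64(a);b=np.float64(b);d=b-a;l=np.linalg.norm(d);d/=l
    sx=(c-a)@d;n=(c-a)@[-d[1],d[0]];p=c[(abs(n)<w)&(sx>0)&(sx<l)]
    v=cv2.fitLine(p.astype(np.float32),cv2.DIST_HUBER,0,.01,.01).ravel();nn=np.array([-v[1],v[0]]);nn*=np.sign(nn@side)
    print(len(p),np.degrees(np.arctan2(v[1],v[0])).round(1));return np.r_[nn,-(nn@v[2:])-.5]
g=lambda x,y:(345+(x-2)/5,180+(y-2)/5)
toe=fit(m,g(105,148),g(185,120),(0,-1));rt=fit(m,g(388,62),g(411,132),(1,0))
x=np.cross(toe,rt);A=x[:2]/x[2];print("top TR corner",A)
ms=mask(s,(260,190,160,150))
k=lambda x,y:(270+(x-1.5)/4,210+(y-1.5)/4)
# side: toe-end far edge (upper right) and right outer
e1=fit(ms,k(430,15),k(510,62),(1,-1))
B=np.array([270+(522-1.5)/4,210+(68-1.5)/4]);print("dist of B from edge",e1@np.r_[B,1],B)
X=tri([A],[B]);print((X*1e3).round(1))
H=np.array([proj("top",np.array([[.5566,-.1544,.2009]])),0],dtype=object)
e=np.radians(-161.25);ex=np.array([np.cos(e),np.sin(e)]);ey=np.array([-ex[1],ex[0]])
exp=np.array([490.9,-184.4])-99.5*ex+65.5*ey;d=X[0,:2]*1e3-exp;print("expected",exp,"diff along bin x,y",d@ex,d@ey)
for z in(.193,.201,.209):
  for n,uv in(("top",A),("side",B)):
    d=plane(n,[uv],z)[0,:2]*1e3-exp;print(z,n,(d@ex).round(1),(d@ey).round(1))
E
```

```text
20 -18.4
16 73.0
top TR corner [421.57724 189.9321 ]
20 29.8
dist of B from edge -0.46458303183317184 [400.125 226.625]
[[ 604.8 -219.9  201.3]]
expected [ 606.17383286 -214.44069668] diff along bin x,y 3.01522127647285 4.7319117968299285
0.193 top 1.4 7.4
0.193 side -5.4 -2.4
0.201 top 2.3 5.4
0.201 side 3.3 4.1
0.209 top 3.2 3.5
0.209 side 12.1 10.7
```

The rim corner triangulated from both views sits about 5 mm to the −y side of where the tool pose puts it. I'll correct for that, lower to near the loaded bin, and measure again there.

```bash
python3 -c "
from h import *
togo([492,-179.5,119],-161.25)"
python3 -m creep '[{"dp":[-1.5,4,10],"angular":[0,0,0]},{"dp":[-1,0.5,15],"angular":[0,0,0]},{"dp":[0,0,12],"angular":[0,0,0]},{"dp":[0,0,7],"angular":[0,0,0]},{"dp":[0,0,2.5],"angular":[0,0,0]},{"dp":[0,0,0],"angular":[0,0,0]},{"dp":[0,0,0],"angular":[0,0,0]},{"dp":[0,0,0],"angular":[0,0,0]}]'
python3 - <<'E'
from h import *
togo([492,-179.5,119],-161.25)
t=read_camera('top');s=read_camera('side');cv2.imwrite('pics/T5.png',t);cv2.imwrite('pics/S5.png',s)
e=np.radians(-161.25);ex=np.array([np.cos(e),np.sin(e)]);ey=np.array([-ex[1],ex[0]])
p=status.sense()["eef_pos"]*1e3
H=np.array([np.r_[p[:2]+a*99.5*ex+b*65.5*ey,p[2]+35.2]/1e3 for a,b in((1,1),(1,-1),(-1,-1),(-1,1))])
o=[]
for n,im,x,y in(("top",t,355,185),("side",s,270,215)):
    q=proj(n,H);print(n,q.round(1).tolist())
    c=cv2.resize(im[y:y+100,x:x+80] if n=="top" else im[y:y+100,x+60:x+140],None,fx=5,fy=5,interpolation=cv2.INTER_CUBIC)
    if n=="side": x+=60
    cv2.polylines(c,[np.int32(((q-[x,y])*5+2).round())],True,(0,255,0),1);o.append(c)
cv2.imwrite("pics/t5.png",np.hstack(o))
E
```

```text
t 9.68 pos [ 490.9 -184.5  165.7] yaw -161.27 gap 0.128 F [-0.9  0.1 -2.2] q [-0.58  0.39  1.61 -0.    1.14  2.23]
dp [-2.7  4.4 46.7] ang [-0.   -0.   -0.02]
time_s: 10.68
eef_pos: [0.4919, -0.1796, 0.1195]
orientation: [-0.162, 0.987, -0.0, 0.0]
contact_force: [1.1, -0.7, -2.6]
finger_gap: 0.135
t 10.68 pos [ 491.9 -179.6  119.5] yaw -161.33 gap 0.135 F [ 1.1 -0.7 -2.6] q [-0.57  0.45  1.66 -0.    1.03  2.24]
dp [-0.1  0.1  0.5] ang [-0.03  0.02 -0.08]
top [[440.8, 274.9], [386.4, 292.4], [359.3, 210.0], [413.0, 192.8]]
side [[323.8, 291.1], [276.3, 257.2], [348.9, 215.0], [396.9, 242.6]]
```

View pics/t5.png

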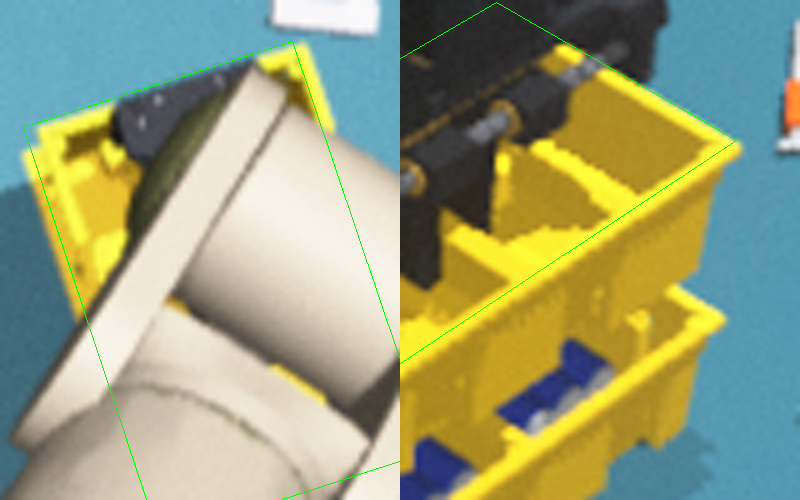

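The held bin again sits about 13 display px (2.6 px) right of the predicted outline in the top view, and its toe edge agrees. So the offset is real and lies along the bin's y. I'll put numbers on it.

```bash
python3 - <<'E'
from h import *
t=cv2.imread("pics/T5.png");s=cv2.imread("pics/S5.png")
def fit(m,a,b,side,w=3):
    cs,_=cv2.findContours(m,cv2.RETR_EXTERNAL,cv2.CHAIN_APPROX_NONE)
    c=np.vstack([x[:,0] for x in cs]).astype(float);a=np.float64(a);b=np.float64(b);d=b-a;l=np.linalg.norm(d);d/=l
    sx=(c-a)@d;n=(c-a)@[-d[1],d[0]];p=c[(abs(n)<w)&(sx>0)&(sx<l)]
    v=cv2.fitLine(p.astype(np.float32),cv2.DIST_HUBER,0,.01,.01).ravel();nn=np.array([-v[1],v[0]]);nn*=np.sign(nn@side)
    print(len(p),np.degrees(np.arctan2(v[1],v[0])).round(1));return np.r_[nn,-(nn@v[2:])-.5]
def X2(a,b): x=np.cross(a,b);return x[:2]/x[2]
g=lambda x,y:(355+(x-2)/5,185+(y-2)/5)
k=lambda x,y:(330+(x-400-2)/5,215+(y-2)/5)
mt=mask(t,(345,185,100,60));ms=mask(s,(260,190,160,150))
A=X2(fit(mt,g(40,128),g(110,105),(0,-1)),fit(mt,g(307,50),g(331,125),(1,0)))
# side: toe edge and vertical right silhouette not a rim line: use toe edge plus extreme corner
e1=fit(ms,k(620,75),k(730,140),(1,-1))
B=np.array(k(742,148));X=tri([A],[B])[0]*1e3
e=np.radians(-161.25);ex=np.array([np.cos(e),np.sin(e)]);ey=np.array([-ex[1],ex[0]])
tcp=np.array([491.9,-179.6]);exp=tcp-99.5*ex+65.5*ey
print(A,B,"edge dist",e1@np.r_[B,1],X.round(1),"diff x,y",(X[:2]-exp)@ex,(X[:2]-exp)@ey)
d=plane("top",[A],.1547)[0,:2]*1e3-exp;print("top plane diff",d@ex,d@ey)
d=plane("side",[B],.1547)[0,:2]*1e3-exp;print("side plane diff",d@ex,d@ey)
# loaded: corner at its orange end nearest side camera, against (491,-185,18.75)
C=np.array(k(726,318));f=np.radians(18.75);u=np.array([np.cos(f),np.sin(f)]);v=np.array([-u[1],u[0]])
d=plane("side",[C],.064)[0,:2]*1e3-(np.array([491,-185])+99.5*u-65.5*v);print("loaded corner side diff u,v",d@u,d@v)
E
```

```text
16 -15.1
17 74.1
22 30.9
[416.6487  195.61578] [398.  244.2] edge dist -0.3320356249809038 [ 602.2 -218.3  157.9] diff x,y 7.491635117308588 6.591809157110329
top plane diff 8.800943802858596 5.815549338321812
side plane diff 2.6199445162357655 4.911955787188835
loaded corner side diff u,v 1.5061509972601397 0.9826068574921489
```

```bash
cat >> h.py <<'E'
def stage(ut,ht,th,O=(492.1,-178.8),dv=0,zg=28.8):
    """toe edge at ut,ht (mm, loaded-bin frame), tilt th (deg) toe-down -> shift still to go in tool axes"""
    f=np.radians(18.75);u=np.array([np.cos(f),np.sin(f)]);v=np.array([-u[1],u[0]]);c,s=np.cos(np.radians(th)),np.sin(np.radians(th))
    U=ut-90*c+zg*s;Hh=ht+90*s+zg*c;xy=np.array(O)+U*u+dv*v
    togo([*xy,Hh],-161.25,th)
def now(O=(492.1,-178.8),zg=28.8):
    f=np.radians(18.75);u=np.array([np.cos(f),np.sin(f)]);v=np.array([-u[1],u[0]])
    s=status.sense();R=Ro.from_quat(s["orientation"]).as_matrix();p=s["eef_pos"]*1e3+R@[-90,0,zg]
    d=p[:2]-np.array(O);F=s["contact_force"];T=s["torque"]
    print("toe u,v,h",(d@u).round(1),(d@v).round(1),p[2].round(1),"tilt",np.degrees(np.arcsin(R[2,0])).round(2),"F u,v,z",(F[:2]@u).round(1),(F[:2]@v).round(1),F[2].round(1),"T",T.round(2))
E
python3 -c "
from h import *
now();stage(74,75,10)"
```

```text
toe u,v,h 89.5 -0.8 90.6 tilt -0.01 F u,v,z 0.6 0.3 -3.7 T [ 0.13  0.12 -0.01]
t 10.78 pos [ 491.8 -179.6  119.4] yaw -161.33 gap 0.133 F [ 0.4  0.5 -3.7] q [-0.57  0.45  1.66 -0.    1.03  2.24]
dp [9.1 0.6 0.4] ang [-1.000e-02  1.001e+01 -8.000e-02]
```

```bash
python3 -m creep '[{"dp":[4,0.6,0],"angular":[0,0,0]},{"dp":[5,0,0],"angular":[0,0,0]},{"dp":[0,0,0],"angular":[0,2,0]},{"dp":[0,0,0],"angular":[0,3,0]},{"dp":[0,0,0],"angular":[0,3,0]},{"dp":[0,0,0],"angular":[0,2,0]},{"dp":[0,0,0],"angular":[0,0,0]},{"dp":[0,0,0],"angular":[0,0,0]}]'
python3 -c "
from h import *
now();stage(74,56,10)"
```

```text
time_s: 11.78
eef_pos: [0.483, -0.1818, 0.1192]
orientation: [-0.162, 0.983, -0.014, -0.086]
contact_force: [-0.5, 0.7, -1.1]
finger_gap: 0.129
toe u,v,h 74.0 -0.0 75.2 tilt 9.98 F u,v,z -0.3 0.8 -1.1 T [ 0.13 -0.02 -0.01]
t 11.78 pos [ 483.  -181.8  119.2] yaw -161.33 gap 0.129 F [-0.5  0.7 -1.1] q [-0.53  0.5   1.59 -0.14  1.17  2.35]
dp [-3.3 -0.1 18.9] ang [ 0.02  0.02 -0.08]
```

```bash
python3 -m creep '[{"dp":[-0.7,0,4],"angular":[0,0,0]},{"dp":[-0.7,0,4],"angular":[0,0,0]},{"dp":[-0.7,0,4],"angular":[0,0,0]},{"dp":[-0.7,0,4],"angular":[0,0,0]},{"dp":[-0.5,0,3],"angular":[0,0,0]},{"dp":[0,0,0],"angular":[0,0,0]},{"dp":[0,0,0],"angular":[0,0,0]}]'
python3 - <<'E'
from h import *
now();stage(74,52,10)
t=read_camera('top');s=read_camera('side')
cv2.imwrite('pics/t6.png',np.hstack([cv2.resize(t[185:285,355:435],None,fx=5,fy=5,interpolation=2),cv2.resize(s[225:325,330:410],None,fx=5,fy=5,interpolation=2)]))
E
```

```text
time_s: 12.65
eef_pos: [0.4831, -0.1819, 0.1]
orientation: [-0.162, 0.983, -0.014, -0.086]
contact_force: [-0.3, 0.2, -2.2]
finger_gap: 0.135
toe u,v,h 74.1 -0.1 56.1 tilt 9.99 F u,v,z -0.2 0.3 -2.2 T [ 0.11 -0.06  0.04]
t 12.65 pos [ 483.1 -181.9  100. ] yaw -161.33 gap 0.135 F [-0.3  0.2 -2.2] q [-0.53  0.53  1.6  -0.14  1.13  2.36]
dp [-0.6  0.   4. ] ang [ 0.01  0.01 -0.08]
```

View pics/t6.png

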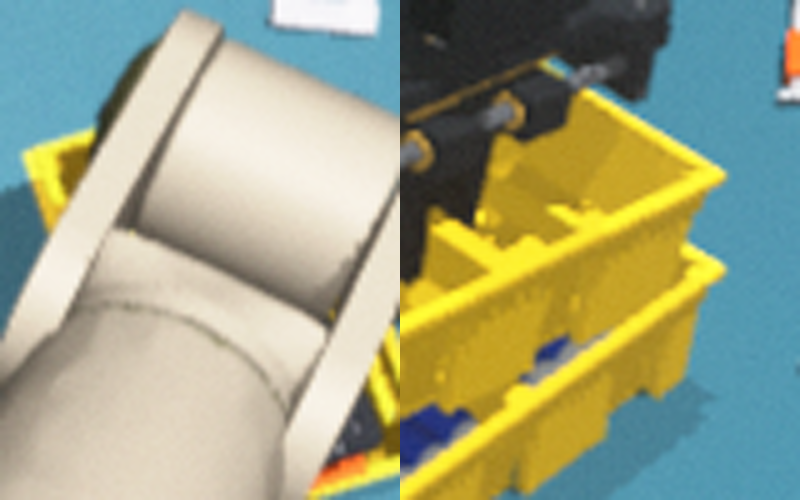

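The toe end is inside the loaded bin's rim (held corner at (725,175) above the loaded corner at (726,268) in the side crop). The loaded bin hasn't moved and there is no contact force. Next I lower to toe height 52 and tuck under the lip.

```bash
python3 -m creep '[{"dp":[-0.3,0,2],"angular":[0,0,0]},{"dp":[-0.3,0,2],"angular":[0,0,0]},{"dp":[0,0,0],"angular":[0,0,0]},{"dp":[0,0,0],"angular":[0,0,0]}]'
python3 -c "
from h import *
now()"
python3 -m creep '[{"dp":[-2,0,-0.3],"angular":[0,0,0]},{"dp":[-2,0,-0.3],"angular":[0,0,0]},{"dp":[-2,0,-0.4],"angular":[0,0,0]},{"dp":[0,0,0],"angular":[0,0,0]},{"dp":[0,0,0],"angular":[0,0,0]}]'
python3 -c "
from h import *
now();stage(86,52,10)"
```

```text
time_s: 13.25
eef_pos: [0.4829, -0.1819, 0.0959]
orientation: [-0.162, 0.983, -0.014, -0.086]
contact_force: [-0.1, -0.2, -2.1]
finger_gap: 0.133
toe u,v,h 73.9 -0.1 51.9 tilt 10.0 F u,v,z -0.2 -0.2 -2.1 T [ 0.17 -0.07  0.01]
time_s: 13.88
eef_pos: [0.4887, -0.1799, 0.0958]
orientation: [-0.162, 0.983, -0.014, -0.086]
contact_force: [0.0, 0.2, -2.5]
finger_gap: 0.136
toe u,v,h 80.0 -0.1 51.8 tilt 10.0 F u,v,z 0.1 0.2 -2.5 T [ 0.12 -0.02  0.03]
t 13.88 pos [ 488.7 -179.9   95.8] yaw -161.32 gap 0.136 F [ 0.   0.2 -2.5] q [-0.52  0.54  1.59 -0.14  1.13  2.37]
dp [-5.9 -0.  -1.2] ang [ 0.01 -0.   -0.07]
```

```bash
for i in 1 2; do python3 -m creep '[{"dp":[-1,0,-0.2],"angular":[0,0,0]},{"dp":[-1,0,-0.2],"angular":[0,0,0]},{"dp":[0,0,0],"angular":[0,0,0]},{"dp":[0,0,0],"angular":[0,0,0]}]' >/dev/null
python3 -c "
from h import *
now()"; done
python3 -m creep '[{"dp":[-1,0,-0.2],"angular":[0,0,0]},{"dp":[0,0,0],"angular":[0,0,0]},{"dp":[0,0,0],"angular":[0,0,0]}]' >/dev/null
python3 -c "
from h import *
now()"
```

```text
toe u,v,h 82.1 -0.1 51.9 tilt 10.0 F u,v,z 0.4 -0.6 -2.2 T [0.17 0.02 0.08]
toe u,v,h 84.1 -0.1 51.9 tilt 10.0 F u,v,z 0.2 -0.4 -1.5 T [ 0.12 -0.05  0.05]
toe u,v,h 85.1 -0.1 52.0 tilt 10.0 F u,v,z -0.9 -0.3 -2.0 T [ 0.12 -0.01  0.02]
```

```bash
for i in 1 2; do python3 -m creep '[{"dp":[-1,0,-0.2],"angular":[0,0,0]},{"dp":[0,0,0],"angular":[0,0,0]},{"dp":[0,0,0],"angular":[0,0,0]}]' >/dev/null
python3 -c "
from h import *
now()"; done
```

```text
toe u,v,h 86.2 -0.1 52.0 tilt 10.0 F u,v,z -0.7 0.4 -2.9 T [ 0.18 -0.02  0.  ]
toe u,v,h 87.2 -0.1 52.0 tilt 10.0 F u,v,z -0.1 0.0 -2.3 T [0.22 0.01 0.07]
```

```bash
for i in 1 2; do python3 -m creep '[{"dp":[-0.7,0,-0.1],"angular":[0,0,0]},{"dp":[0,0,0],"angular":[0,0,0]},{"dp":[0,0,0],"angular":[0,0,0]}]' >/dev/null
python3 -c "
from h import *
now()"; done
```

```text
toe u,v,h 87.9 -0.1 52.0 tilt 10.0 F u,v,z -0.8 0.1 -3.0 T [ 0.13 -0.04 -0.05]
toe u,v,h 88.6 -0.1 52.0 tilt 10.0 F u,v,z -0.2 -0.3 -2.6 T [ 0.13 -0.05 -0.04]
```

```bash
python3 -m creep '[{"dp":[0.3,0,1.6],"angular":[0,-1,0]},{"dp":[0,0,0],"angular":[0,0,0]},{"dp":[0.3,0,1.6],"angular":[0,-1,0]},{"dp":[0,0,0],"angular":[0,0,0]},{"dp":[0,0,0],"angular":[0,0,0]}]' >/dev/null
python3 -c "
from h import *
now()"
python3 -m creep '[{"dp":[0.3,0,1.6],"angular":[0,-1,0]},{"dp":[0,0,0],"angular":[0,0,0]},{"dp":[0.3,0,1.7],"angular":[0,-1,0]},{"dp":[0,0,0],"angular":[0,0,0]},{"dp":[0,0,0],"angular":[0,0,0]}]' >/dev/null
python3 -c "
from h import *
now()
stage(89,51.3,5)"
```

```text
toe u,v,h 88.9 -0.1 51.9 tilt 8.0 F u,v,z 0.3 0.3 -2.3 T [ 0.06 -0.01 -0.03]
toe u,v,h 89.3 -0.2 51.7 tilt 6.0 F u,v,z -0.5 -0.2 -2.4 T [ 0.12  0.07 -0.05]
t 18.0 pos [ 494.7 -177.9   89.7] yaw -161.33 gap 0.132 F [-0.4 -0.3 -2.4] q [-0.53  0.53  1.62 -0.09  1.06  2.33]
dp [0.7 0.  2. ] ang [ 0.   -1.   -0.08]
```

```bash
for i in 1 2 3; do python3 -m creep '[{"dp":[0.4,0,1.7],"angular":[0,-1,0]},{"dp":[0,0,0],"angular":[0,0,0]},{"dp":[0,0,0],"angular":[0,0,0]}]' >/dev/null
python3 -c "
from h import *
now()"; done
```

```text
toe u,v,h 89.3 -0.2 51.6 tilt 5.0 F u,v,z 0.9 -0.3 -2.2 T [ 0.16  0.08 -0.01]
toe u,v,h 89.4 -0.1 51.4 tilt 4.0 F u,v,z -0.0 -0.4 -2.2 T [ 0.09  0.04 -0.02]
toe u,v,h 89.5 -0.1 51.3 tilt 3.0 F u,v,z 0.5 -0.7 -3.4 T [0.14 0.06 0.04]
```

```bash
for i in 1 2 3 4; do python3 -m creep '[{"dp":[0.2,0,0.85],"angular":[0,-0.5,0]},{"dp":[0,0,0],"angular":[0,0,0]},{"dp":[0,0,0],"angular":[0,0,0]}]' >/dev/null
python3 -c "
from h import *
now()"; done
```

```text
toe u,v,h 89.6 -0.1 51.2 tilt 2.5 F u,v,z -1.0 0.1 -2.5 T [0.12 0.12 0.  ]
toe u,v,h 89.6 -0.1 51.1 tilt 2.0 F u,v,z 0.1 -0.2 -2.8 T [0.11 0.1  0.01]
toe u,v,h 89.6 -0.1 51.1 tilt 1.5 F u,v,z 0.3 0.6 -2.7 T [0.11 0.09 0.02]
toe u,v,h 89.7 -0.1 51.0 tilt 1.0 F u,v,z 1.0 0.4 -2.0 T [ 0.08  0.13 -0.  ]
```

```bash
for i in 1 2; do python3 -m creep '[{"dp":[0.2,0,0.8],"angular":[0,-0.5,0]},{"dp":[0,0,0],"angular":[0,0,0]},{"dp":[0,0,0],"angular":[0,0,0]}]' >/dev/null
python3 -c "
from h import *
now()"; done
for i in 1 2 3; do python3 -m creep '[{"dp":[0,0,0.3],"angular":[0,0,0]},{"dp":[0,0,0],"angular":[0,0,0]},{"dp":[0,0,0],"angular":[0,0,0]}]' >/dev/null
python3 -c "
from h import *
now()"; done
```

```text
toe u,v,h 89.7 -0.1 51.0 tilt 0.5 F u,v,z 0.6 -0.3 -1.9 T [ 0.1   0.13 -0.06]
toe u,v,h 89.8 -0.1 51.0 tilt -0.0 F u,v,z 0.6 -0.9 -2.9 T [ 0.05  0.12 -0.05]
toe u,v,h 89.8 -0.1 50.7 tilt 0.0 F u,v,z 0.1 0.6 -3.1 T [ 0.08  0.15 -0.04]
toe u,v,h 89.8 -0.1 50.4 tilt 0.0 F u,v,z 1.2 0.6 -2.2 T [ 0.14  0.09 -0.06]
toe u,v,h 89.8 -0.1 50.1 tilt 0.0 F u,v,z 0.4 -0.8 -3.2 T [0.11 0.14 0.01]
```

```bash
for i in 1 2 3; do python3 -m creep '[{"dp":[0,0,0.25],"angular":[0,0,0]},{"dp":[0,0,0],"angular":[0,0,0]},{"dp":[0,0,0],"angular":[0,0,0]}]' >/dev/null
python3 -c "
from h import *
now()"; done
```

```text
toe u,v,h 89.8 -0.1 50.0 tilt -0.01 F u,v,z -1.4 0.8 1.5 T [0.21 0.36 0.02]
toe u,v,h 89.8 -0.1 49.9 tilt -0.01 F u,v,z -1.7 1.8 4.6 T [0.25 0.52 0.01]
toe u,v,h 89.8 -0.2 49.9 tilt -0.01 F u,v,z -2.8 2.8 7.2 T [ 0.38  0.69 -0.02]
```

Contact came at h = 50.0 and level, which matches the seat height. I'll ease off the preload, then open the fingers.

```bash
python3 -m creep '[{"dp":[0,0,-0.4],"angular":[0,0,0]},{"dp":[0,0,0],"angular":[0,0,0]},{"dp":[0,0,0],"angular":[0,0,0]}]' >/dev/null
python3 -c "
from h import *
now()"
python3 -m creep '[{"dp":[0,0,0],"angular":[0,0,0]},{"dp":[0,0,0],"angular":[0,0,0]},{"dp":[0,0,0],"angular":[0,0,0]},{"dp":[0,0,0],"angular":[0,0,0]},{"dp":[0,0,0],"angular":[0,0,0]}]' 0.5
python3 -c "
from h import *
now()
s=read_camera('side');t=read_camera('top');cv2.imwrite('pics/S7.png',s)
cv2.imwrite('pics/t7.png',cv2.resize(s[225:345,265:425],None,fx=5,fy=5,interpolation=2))"
```

```text
toe u,v,h 89.8 -0.1 49.9 tilt -0.0 F u,v,z -2.9 2.0 5.7 T [ 0.26  0.51 -0.02]
time_s: 24.62
eef_pos: [0.4919, -0.1789, 0.0785]
orientation: [-0.162, 0.987, -0.0, 0.0]
contact_force: [-0.1, 0.2, 0.8]
finger_gap: 0.501
toe u,v,h 89.8 -0.1 49.7 tilt 0.0 F u,v,z -0.0 0.2 0.8 T [0.08 0.17 0.02]
```

View pics/t7.png

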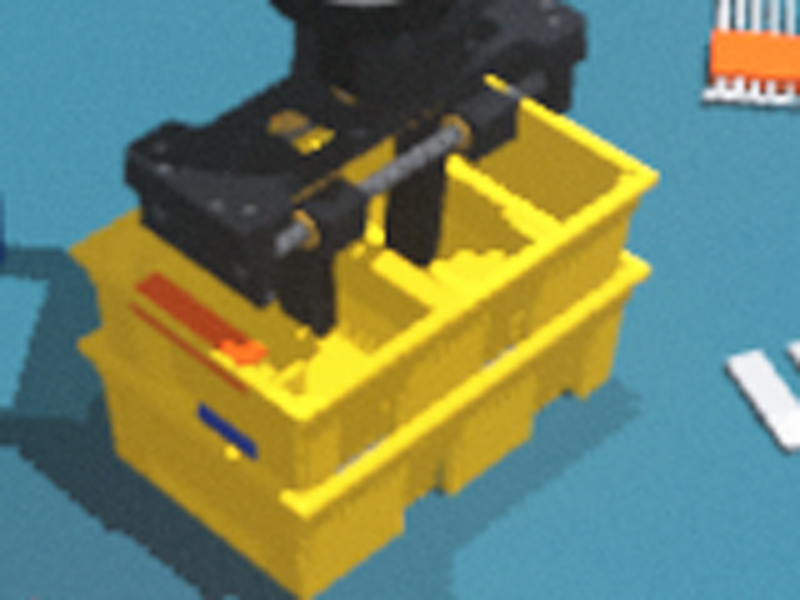

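The bins are stacked level. The rim-to-rim spacing is about 95, 85 and 90 px at the left, near and right corners, and the fingers are clear of the wall. Retracting straight up.

```bash
python3 -m creep '[{"dp":[0,0,-4],"angular":[0,0,0]},{"dp":[0,0,-10],"angular":[0,0,0]},{"dp":[0,0,-20],"angular":[0,0,0]},{"dp":[0,0,-25],"angular":[0,0,0]},{"dp":[0,0,-30],"angular":[0,0,0]},{"dp":[0,0,-30],"angular":[0,0,0]},{"dp":[0,0,-30],"angular":[0,0,0]},{"dp":[0,0,-20],"angular":[0,0,0]}]'
python3 -m creep '[{"dp":[20,30,-10],"angular":[0,0,0]},{"dp":[20,45,0],"angular":[0,0,0]},{"dp":[20,45,0],"angular":[0,0,0]},{"dp":[20,45,0],"angular":[0,0,0]},{"dp":[20,45,0],"angular":[0,0,0]},{"dp":[10,25,0],"angular":[0,0,0]},{"dp":[0,0,0],"angular":[0,0,0]},{"dp":[0,0,0],"angular":[0,0,0]}]'
python3 -c "
from h import *
t=read_camera('top');s=read_camera('side');cv2.imwrite('pics/T8.png',t);cv2.imwrite('pics/S8.png',s)
cv2.imwrite('pics/t8.png',np.hstack([cv2.resize(t[185:305,345:445],None,fx=4,fy=4,interpolation=2),cv2.resize(s[225:345,310:410],None,fx=4,fy=4,interpolation=2)]))"
```

```text
time_s: 25.72
eef_pos: [0.492, -0.1789, 0.2498]
orientation: [-0.162, 0.987, -0.001, 0.001]
contact_force: [-0.4, -0.4, -0.4]
finger_gap: 0.502
time_s: 26.72
eef_pos: [0.313, 0.008, 0.2579]
orientation: [-0.162, 0.987, -0.0, 0.0]
contact_force: [-0.4, 0.2, -0.1]
finger_gap: 0.498
```

View pics/t8.png

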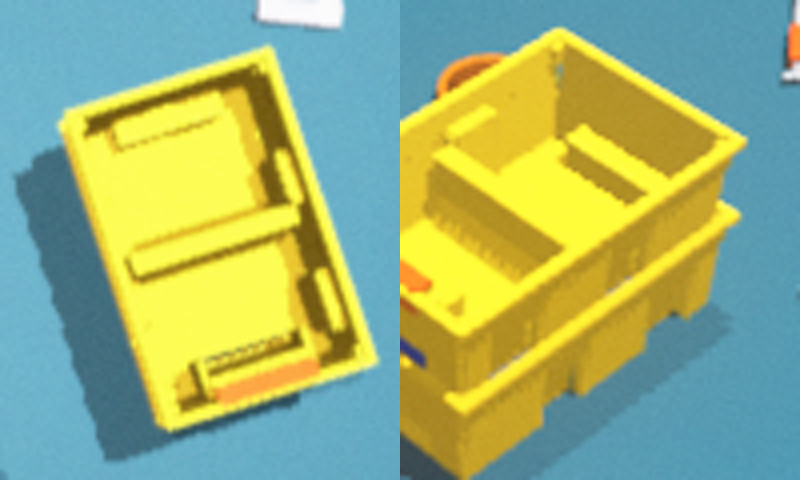

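The arm is clear and the empty bin sits level on the loaded bin, its orange mark at the opposite end (top crop (265,383)). One last check in numbers, on the rim and the bystanders.

```bash
python3 - <<'E'
from h import *
t=cv2.imread("pics/T8.png");s=cv2.imread("pics/S8.png")
g=lambda x,y:(345+(x-1.5)/4,185+(y-1.5)/4);k=lambda x,y:(310+(x-401.5)/4,225+(y-1.5)/4)
a=lines(hull(mask(t,(350,185,100,115))),[g(62,120),g(272,47),g(379,361),g(165,431)])
p=plane("top",a,.114);ax=p[0]+p[1]-p[2]-p[3]
print("top plane",(p.mean(0)*1e3).round(1),np.degrees(np.arctan2(ax[1],ax[0])).round(2),(np.linalg.norm(p-np.roll(p,-1,0),axis=1)*1e3).round(1))
b=np.array([k(560,30),k(747,140),k(463,334)])
X=tri(a[[0,1,2]],b);print((X*1e3).round(1).tolist())
c=np.array(k(740,214));f=np.radians(18.75);u=np.array([np.cos(f),np.sin(f)]);v=np.array([-u[1],u[0]])
d=plane("side",[c],.064)[0,:2]*1e3-(np.array([491,-185])+99.5*u-65.5*v);print("loaded corner u,v now",d@u,d@v)
t0=cv2.imread("pics/top0.png");df=cv2.absdiff(t0,t).max(2)>60
n,_,st,_=cv2.connectedComponentsWithStats(df.astype(np.uint8));print([r[:5].tolist() for r in st[1:] if r[4]>25])
E
```

```text
top plane [ 489.3 -182.7  114. ] 18.79 [135.8 198.7 136.3 200.3]
[[564.8, -87.3, 110.3], [605.6, -214.9, 115.3], [418.3, -278.8, 117.0]]
loaded corner u,v now 1.4250696872137711 1.382690185098414
[[198, 180, 62, 90, 4491], [349, 196, 91, 104, 2621], [386, 245, 35, 39, 760], [155, 278, 209, 202, 16777], [248, 335, 16, 22, 128], [248, 334, 19, 34, 72], [0, 345, 128, 135, 10611], [56, 346, 19, 11, 45], [317, 395, 8, 13, 63], [312, 432, 42, 36, 414], [353, 463, 14, 17, 138]]
```

```bash
python3 -c "
from station import order
print(order.job_done())"
```

```text
the job is handed in; nothing more can be done
None
```

The empty yellow bin is stacked on the loaded bin, turned half a turn, and the job was handed in at about 27 s of the 72 s allowed.

**What I did:** I gripped the bin by its carrying wall and turned it half a turn. I tilted it 10° toe-down, tucked the toe under the lip at the orange-marked end, then laid it level in small steps. First contact came at 50.0 mm above the bench, level, which is the stated seat height. The force peaked at about 7 N. I then opened the fingers and backed the arm away.

**Last checks:**
- **Height and level:** the three rim corners I could triangulate came out at 110 to 117 mm, against 114 mm expected. The spread is about the accuracy of the measurement.
- **Alignment:** the stacked bin's yaw is 18.8°, against 18.75° for the loaded bin.
- **Loaded bin:** its visible corner stayed put to within about 0.4 mm in the side view.
- **Bystanders:** I saw none disturbed. In the before-and-after comparison of the top view, the changes are at the two bins and the arm. The arm covers part of that view, so this is not a full check of everything on the bench.

**What disagreed:**
- **Offset in the jaws:** both cameras put the held bin about 5 mm to one side of where the tool pose implied. I corrected by the camera measurement, and it went in without resistance.
- **Rim width:** the final top-view width read 136 mm instead of 131 mm, probably because the lower bin's rim shows along the left side. The centre from that view is therefore only good to a few millimetres.
- **Rim contact:** the expected touch on the rim about 3 mm before the toe was fully in never showed in the force reading.

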